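# Third hand: hold a pan-handle socket against the riveting frame

### The arm

A 7-joint arm with a two-finger parallel gripper is mounted at the origin on the work surface. World frame = base frame: x ahead of the robot, y to its left, z up, the work surface at z = 0. Lengths are in mm, angles in rad, forces in N, time in s.
With the tool pointing down it reaches from about 350 to 900 mm from the base axis. Payload 8.1 kg.
Tool frame: the origin (TCP) lies between the finger pads; the fingertips stand 25 mm ahead of it and the grasp point (between the pads) lies 6 mm ahead of it; z points along the fingers, y is the direction in which the jaws open and shut (so a half turn about z gives the same grasp; the last joint's range is limited). The gripper opens to 85 mm and grips with 20 to 120 N. Pads are 22 mm wide; open, the fingers measure 114 mm over their backs; the gripper's body (76 mm by 85 mm) begins 54 mm behind the grasp point. The pads swing forward as they close: fully open they stand 13 mm farther back than shut.
Start: joints at [-1.262, 0.434, 0.025, 1.573, -0.012, 1.134, -0.075], TCP at [250.189, 572.753, 256.323] pointing down, gripper open.
Joint ranges: [-2.62, 2.62], [-0.44, 2.09], [-1.27, 1.32], [0.08, 2.57], [-1.32, 4.46], [0.12, 2], [-2.74, 2.74]. Speed limits (rad/s): [2.22, 2.22, 3.01, 3.01, 3.14, 3.14, 3.14].

### API

Orientations are given as a 3x3 rotation matrix whose columns are the frame's x, y, z axes.
In Python, from workcell import r gives the robot as it stands. The module is installed in compiled form; this text tells all that it offers.
- The arm moves only by the tool jog_arm, never from a script. Its argument "plan" is a list that holds one entry, the list of rows, each a list of 5 numbers: the opening, from -1 (shut) to 1 (fully open), so that 0 is half open, then the shift along the tool's x, y, z in cm, then the turn about the tool's z in rad. A call has 1 to 20 rows; each row shifts and turns the commanded pose from where the row before left it, along the tool's axes as they then stand; what a row does not reach is not made up. A row lasts 1/12 s, in which the tool goes at most 41.7 mm and 7.16 degrees, less where a joint would pass 70% of its speed; a pose out of reach is approached as far as the arm can. A call is refused whole if a number of a shift passes 4.17 or a number of a turn 0.125, either way. A call with a gripper value outside its range is refused whole. The fingers move at their own pace and stop on an object; "squeeze" is the grip in N (left out, the last holds). Time passes only in rows, so rows that do not move let the fingers close. It gives the time, the measured TCP pose, the force and the opening at its end, in the units of the state.
- r.get_state(): the state, without advancing time (a new reading comes with each control period).
- r.capture(name): name is "scene" or "top" or "wrist"; returns a dict with "image" (480x640x3 uint8, blue, green, red), "z_map" (480x640 float32, mm along the optical axis (not along the pixel's ray), 0 where there is no reading), "camera_matrix" (3x3 intrinsics, pixels), "R" (3x3) and "t" (3): a world point X has camera coordinates R X + t. Camera axes: x right, y down, z forward; pixel columns grow to the right and rows downward; lengths in mm; the calibration is good to about 2 mm. A picture is of the moment at which its call begins.
- r.job_done(): hands the job in, once; it reports no verdict.
The state is a dict: "time_s": time; "joint_pos": joint angles; "qd": joint speeds; "joint_efforts": joint torques, N m; "ee_pos": TCP position; "eef_rot": TCP orientation; "ft_force": force on the tool from outside, world axes, zero at the start; "wrist_torque": the same for the moment, N m; "gripper_width": finger opening in mm.
Only numpy, scipy, OpenCV 4.12 (cv2) and the standard library are available. Lean on these libraries where they do the work, as an engineer would, in place of code of your own. Each camera call takes 0.05 s, during which the arm holds its last target.

### The job

Lift the copper handle socket, the one with the upright flange plate across its end, straight out of its forming die and carry it to the riveting stand. Keeping it upright and in the air, press its flange flat and central against the front of the sprung steel frame so that it covers the window all round, with a steady push of about 10 N, which drives the frame back about 20 mm, half of its travel and never to the end. Finish while still gripping and pushing so that the smith can rivet it; touch the stand with the socket only, and leave the plain channel and everything else where it is.

Things in the scene. Friction and masses are not known exactly. Their poses are not given: they have to be found in the camera images.
- socket: Copper socket, 0.2-0.33 kg (sizes in mm): U channel open on top, 36 wide (y), 62 long (x -32 to 30), 50 high, walls 5, with a flange plate across its +x end, 60 wide, 56 high, 6 thick (x 30 to 36), lower edges level. Origin: underside, mid-width, 36 behind the flange's front face; z up. Its lowest 16 sit in the die pocket, 2.5 clearance. Grip from above across the side walls (along y) at x = 0.
- flange_face (a point): Centre of the flange's flat front face: in the socket's frame 36 along +x, 28 above the underside. Same axes as the socket; +x points out of the face.
- die: Dark steel forming die holding the socket, fixed: block 124 (x from -60 to 64) x 104 x 40 high with a T-shaped pocket 16 deep, floor at 24. Origin on the bench under the socket's origin; same axes as the socket as it stands in the die. The two dies may swap places.
- plain_channel: The other copper part, to be left alone in its die: channel 36 wide x 64 long x 50 high, with no flange. Origin on its underside centre.
- plain_die: The other dark steel die, fixed, same block with a plain rectangular pocket. Origin on the bench under the pocket's centre.
- stand: Green-painted riveting stand, fixed: base plate 200 (x -80 to 120) x 130 x 12 thick, two back posts (x 85 to 110, beside the window) up to 90. Origin on the bench below the centre of the front face of the frame at rest; +x is the way the frame is pushed back (away from the robot, yawed up to 0.35 rad); z up.
- window (a point): Centre of the window (36 wide, 30 high) in the sprung upright steel frame, on its flat front face, 75 above the bench; moves with the frame. Axes as the stand; +x points into the frame. The frame is 92 wide (y), 76 high, 10 thick, its top 113 above the bench.
- frame (a joint): How far the frame has been pushed back along the stand's +x, m: 0 at rest, 0.040 at its end stop. Springs push it back with 500 N per m, no preload, friction about 0.2 N: 0.020 means 10 N.
- hammer: Hammer with a 260 mm handle lying on the bench, bystander.
- rivet_cup: Copper cup, 68 across, 45 high, bystander; origin at its underside.
- copper_bowl: Copper bowl, 124 across, 50 high, bystander; origin at its underside.
- collar: Brass collar, 64 across, 18 high, bystander; origin at its underside.
- spanner: Steel spanner, 170 long, lying on the bench, bystander.
- oil: Amber bottle, 56 across, 130 high, bystander; origin at its underside.
- mallet: Wooden mallet lying on the bench, head 52 thick x 85 long at its origin, handle 200 towards its -x, bystander.
Not all that is in view belongs to the job. Leave any yellow look-alike of the socket alone. Leave any turquoise look-alike of the die alone.

How it is judged:
By the outcome, as a careful person would: the job done as asked, in the order asked, and still so for the second after the job is handed in, while the arm keeps its last pose, push and grip.
It also fails if it takes over 48 s, if anything falls off the work surface, if the arm or the gripper's body presses on something with over 40 N, if the wrist force passes 120 N, or if a joint passes its speed limit or range.

## Working session

There is one attempt and no reset: what is moved stays moved. The work goes in short steps, Python scripts to look and compute and a tool call to move; the robot and the scene stay as the last step left them, time stands still between calls to the robot, and variables do not carry over. Pictures are saved under pics/ and viewed, and the job is handed in when it is done.

Besides the shell and the picture viewer there is one more tool, called as name([rows], argument=value, ...), one row to a line, values as JSON. jog_arm: Moves the arm, as the interface text tells. Its arguments: {"type":"object","properties":{"plan":{"type":"array","items":{"type":"array","items":{"type":"array","items":{"type":"number"}}}},"squeeze":{"type":"number"}},"required":["plan"]}

```bash
mkdir -p pics
cat > h.py <<'E'
import numpy as np, cv2
from workcell import r
def cap(n,f):
    c=r.capture(n); cv2.imwrite('pics/%s.png'%f,c['image']); np.savez('pics/%s.npz'%f,**c); return c
def pt(c,u,v):
    K=c['camera_matrix'];z=c['z_map'][int(round(v)),int(round(u))]
    p=np.array([(u-K[0,2])/K[0,0]*z,(v-K[1,2])/K[1,1]*z,z]); return c['R'].T@(p-c['t'])
def cloud(c):
    K=c['camera_matrix'];z=c['z_map'];v,u=np.mgrid[:480,:640]
    P=np.stack([(u-K[0,2])/K[0,0]*z,(v-K[1,2])/K[1,1]*z,z],-1); W=(P-c['t'])@c['R']; W[z==0]=np.nan; return W
E
python3 - <<'E'
from h import *
np.set_printoptions(precision=3,suppress=True)
s=r.get_state();print(s)
for n in('scene','top'):
    c=cap(n,n+'1');print(n,c['R'],c['t'],c['camera_matrix'])
E
```

```text
{'time_s': 0.0, 'joint_pos': array([-1.262,  0.435,  0.025,  1.574, -0.012,  1.134, -0.075]), 'qd': array([-0.   ,  0.001,  0.001,  0.   , -0.001, -0.   , -0.   ]), 'joint_efforts': array([ -0.001, -67.049,   1.025, -31.62 ,   0.016,   0.013,  -0.   ]), 'ee_pos': array([249.996, 572.282, 255.487]), 'eef_rot': array([[-0.916,  0.4  , -0.001],
       [ 0.4  ,  0.916, -0.002],
       [-0.   , -0.002, -1.   ]]), 'ft_force': array([0.915, 0.732, 0.308]), 'wrist_torque': array([-0.001, -0.006, -0.022]), 'gripper_width': 85.52688311487394}
scene [[ 0.852  0.523 -0.005]
 [ 0.402 -0.66  -0.635]
 [-0.336  0.539 -0.772]] [-456.192 -130.482 1335.884] [[480.743   0.    316.066]
 [  0.    480.743 235.73 ]
 [  0.      0.      1.   ]]
top [[-0.012 -1.     0.   ]
 [-0.989  0.012 -0.148]
 [ 0.148 -0.002 -0.989]] [  28.946  501.522 1494.903] [[528.987   0.    314.855]
 [  0.    528.987 242.68 ]
 [  0.      0.      1.   ]]
```

View pics/scene1.png

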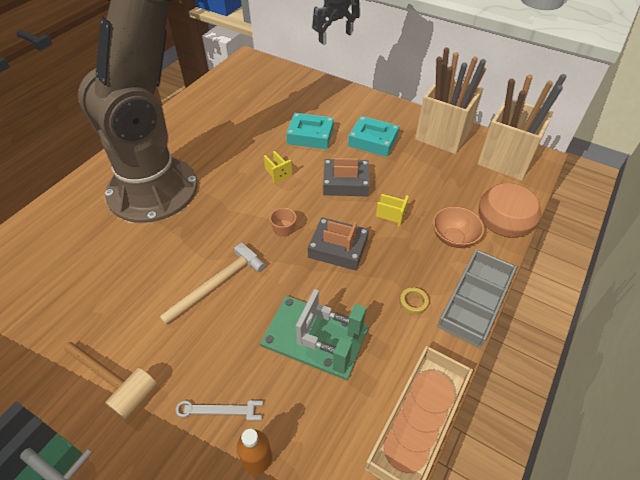

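View pics/top1.png

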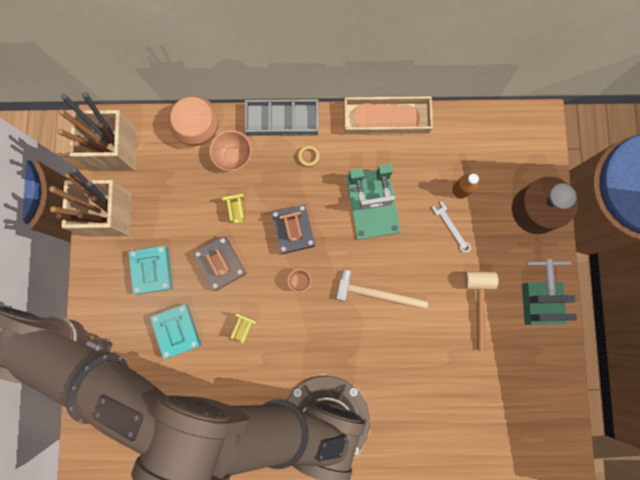

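The top view shows the flanged socket in its die near (292,228), the plain channel near (218,262) and the stand near (374,200). I'll enlarge the socket and the stand.

Run:
```python
from h import *
np.set_printoptions(precision=1,suppress=True)
t=cv2.imread('pics/top1.png');s=cv2.imread('pics/scene1.png')
a=cv2.resize(t[195:265,260:330],(400,400),interpolation=cv2.INTER_CUBIC)
b=cv2.resize(t[155:245,335:425],(400,400),interpolation=cv2.INTER_CUBIC)
cv2.imwrite('pics/crop1.png',np.hstack([a,b]))
a=cv2.resize(s[210:280,295:385],(400,311),interpolation=cv2.INTER_CUBIC)
b=cv2.resize(s[280:380,255:375],(400,333),interpolation=cv2.INTER_CUBIC)[:311]
cv2.imwrite('pics/crop2.png',np.hstack([a,b]))
for n in('top1','scene1'):
    c=np.load('pics/%s.npz'%n);W=cloud(c);img=c['image'].astype(int)
    np.save('pics/%s_W.npy'%n,W)
    m0=(W[...,0]>300)&(W[...,0]<720)&(W[...,1]>-250)&(W[...,1]<200)
    for lo,hi in((36,44),(65,78),(76,90),(100,118),(85,97)):
        m=m0&(W[...,2]>lo)&(W[...,2]<hi)
        k,l,st,ce=cv2.connectedComponentsWithStats(m.astype(np.uint8))
        for i in range(1,k):
            if st[i,4]>8: print(n,lo,hi,st[i],np.nanmedian(W[l==i],0),np.nanmin(W[l==i],0),np.nanmax(W[l==i],0))
```

```text
top1 36 44 [271 204  44  49 804] [539.3  86.2  40.3] [475.   25.5  36. ] [616.5 149.9  44. ]
top1 36 44 [302 287   5   5   9] [367.9  55.5  41.3] [362.7  49.8  36.7] [373.7  61.4  43.7]
top1 65 78 [350 177   7   4  14] [682.3 -89.1  71.2] [679.8 -98.   65.2] [685.4 -80.2  78. ]
top1 65 78 [384 190   6   7  20] [ 639.3 -183.5   66.9] [ 631.1 -191.6   65.2] [ 648.9 -177.4   70.5]
top1 65 78 [359 194   5   9  17] [ 626.2 -111.6   66.5] [ 614.1 -117.2   65.4] [ 637.8 -105.6   77.1]
top1 65 78 [364 205   8   3  10] [ 600.3 -128.5   74.5] [ 599.4 -139.6   65.1] [ 605.2 -118.2   78. ]
top1 65 78 [294 214   7  23  37] [547.8  73.   74.4] [517.2  64.7  66.2] [578.9  81.8  77.6]
top1 65 78 [284 217   3   7  13] [563.5 107.1  72.8] [553.6 104.3  67.9] [571.5 110.1  76.7]
top1 65 78 [286 225   5  14  24] [529.5  98.8  73.8] [510.5  93.2  70.2] [548.2 104.4  77.8]
top1 76 90 [378 165   3   4   9] [ 710.6 -163.1   86.6] [ 707.8 -165.9   81.9] [ 716.5 -160.5   89.4]
top1 76 90 [380 164  13  11  43] [ 699.6 -185.6   85.9] [ 692.3 -200.2   76.1] [ 720.  -166.2   89.7]
top1 76 90 [350 168  14  11  69]
[... 2487 characters left out ...]
10  14  36] [ 618.5 -190.9   82.7] [ 612.8 -198.3   76.1] [ 621.2 -170.9   89.9]
scene1 76 90 [334 337  18  23 163] [ 708.6 -182.9   88.5] [ 692.3 -200.1   76.7] [ 719.9 -159.9   90. ]
scene1 100 118 [296 289  23  41 281] [ 611.2 -156.1  112.6] [ 598.  -199.4  100. ] [ 621.1 -106.1  116.9]
scene1 85 97 [310 296   9  18  24] [ 609.9 -124.5   92.7] [ 608.2 -150.8   85.3] [ 614.1 -109.9   96.4]
scene1 85 97 [349 303  18  20 208] [695.1 -98.   89.7] [ 680.  -116.6   85. ] [709.8 -77.6  93.5]
scene1 85 97 [297 321  10  13  32] [ 618.5 -193.    92.2] [ 612.8 -198.7   85.7] [ 621.2 -170.7   96.9]
scene1 85 97 [334 337  19  21 235] [ 707.2 -180.3   89.7] [ 692.3 -199.2   85.3] [ 719.9 -159.9   94.5]
```

View pics/crop1.png

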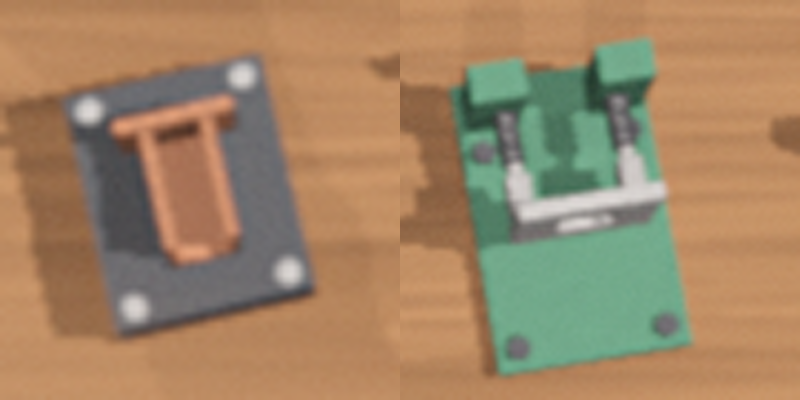

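View pics/crop2.png

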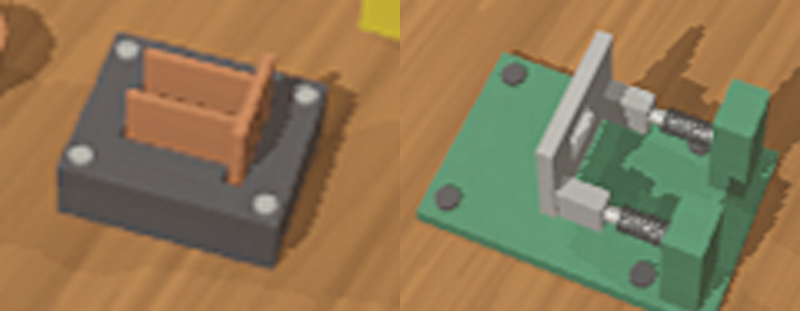

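```bash
cat > fit.py <<'E'
from h import *
from scipy.optimize import minimize
np.set_printoptions(precision=2,suppress=True)
W={n:np.load('pics/%s_W.npy'%n) for n in('top1','scene1')}
def rect(P,name):
    (c,sz,a)=cv2.minAreaRect(P.astype(np.float32)); print(name,len(P),np.array(c),np.array(sz),'ang',a,np.radians(a))
for n,w in W.items():
    x,y,z=w[...,0],w[...,1],w[...,2]
    d=(np.hypot(x-545,y-88)<95)
    rect(w[d&(abs(z-40)<2.5)][:,:2],n+' die top')
    rect(w[d&(abs(z-80)<2.5)][:,:2],n+' flange top')
    rect(w[d&(abs(z-74)<2)&(np.hypot(x-540,y-88)<42)][:,:2],n+' walls top')
    s=(np.hypot(x-630,y-145)<135)
    rect(w[s&(abs(z-12)<2.5)][:,:2],n+' base')
    rect(w[s&(abs(z-113)<2.5)][:,:2],n+' frame top')
    rect(w[s&(abs(z-90)<1.5)&(x>670)][:,:2],n+' posts')
E
python3 fit.py
```

```text
top1 die top 566 [545.39  88.06] [125.34 103.86] ang 12.869315147399902 0.22461192179890765
top1 flange top 41 [554.67  88.05] [59.82 53.17] ang 21.36338233947754 0.37286136118629204
top1 walls top 48 [546.49  89.02] [66.37 38.92] ang 16.21976089477539 0.2830882315000521
top1 base 70 [653.59 170.34] [163.82 242.62] ang 44.476409912109375 0.7762597924329504
top1 frame top 0 [0. 0.] [0. 0.] ang 0.0 0.0
top1 posts 0 [0. 0.] [0. 0.] ang 0.0 0.0
scene1 die top 959 [545.99  87.9 ] [124.26 107.83] ang 12.204235076904297 0.21300408477936336
scene1 flange top 52 [556.67  92.97] [56.03 57.32] ang 3.012962579727173 0.052586117255621324
scene1 walls top 98 [547.21  87.29] [67.42 38.66] ang 13.628706932067871 0.23786580875395952
scene1 base 79 [600.38 153.18] [244.68  66.39] ang 81.46709442138672 1.421869029686303
scene1 frame top 0 [0. 0.] [0. 0.] ang 0.0 0.0
scene1 posts 0 [0. 0.] [0. 0.] ang 0.0 0.0
```

```bash
sed -i 's/y-145/y+145/; s/abs(z-113)<2.5/abs(z-113)<3/' fit.py
cat >> fit.py <<'E'
    f=d&(z>66)&(z<84)
    P=w[f]; np.save('pics/sock_%s.npy'%n,P)
    # model fit: distance of points z>66 to union of walls/flange boxes
    from scipy.optimize import least_squares
    def sdf(q,b):
        c=np.array([(b[0]+b[1])/2,(b[2]+b[3])/2,(b[4]+b[5])/2]);h=np.array([(b[1]-b[0])/2,(b[3]-b[2])/2,(b[5]-b[4])/2])
        e=abs(q-c)-h; return np.linalg.norm(np.maximum(e,0),axis=1)+np.minimum(e.max(1),0)
    SO=[(-32,30,13,18,0,50),(-32,30,-18,-13,0,50),(30,36,-30,30,0,56)]
    FR=[(0,10,-46,46,37,113-23)] 
    FR=[(0,10,-46,46,90,113),(0,10,-46,46,37,60),(0,10,18,46,37,113),(0,10,-46,-18,37,113)]
    def fit(P,bx,p0,z0):
        def res(p):
            c,s_=np.cos(p[2]),np.sin(p[2]);D=P-[p[0],p[1],z0]
            q=np.c_[c*D[:,0]+s_*D[:,1],-s_*D[:,0]+c*D[:,1],D[:,2]]
            return np.min([abs(sdf(q,b)) for b in bx],0)
        o=least_squares(res,p0,loss='soft_l1',f_scale=1.5,x_scale=[1,1,.01]);return o.x,np.sqrt(np.mean(res(o.x)**2)),len(P)
    print(n,'SOCKET',fit(w[d&(z>48)&(z<84)],SO,[543,88,.22],24))
    g=s&(z>98)&(z<120)&(x<650)
    print(n,'FRAME',fit(w[g],FR,[605,-151,.18],0))
    PO=[(85,110,-200,-16,0,90),]
E
python3 fit.py
```

```text
top1 die top 566 [545.39  88.06] [125.34 103.86] ang 12.869315147399902 0.22461192179890765
top1 flange top 41 [554.67  88.05] [59.82 53.17] ang 21.36338233947754 0.37286136118629204
top1 walls top 48 [546.49  89.02] [66.37 38.92] ang 16.21976089477539 0.2830882315000521
top1 base 1105 [ 632.97 -134.41] [247.55 226.16] ang 0.34964489936828613 0.006102454706780835
top1 frame top 90 [ 609.22 -151.87] [11.14 90.66] ang 9.218391418457031 0.16089128198966557
top1 posts 82 [ 701.04 -139.39] [ 25.25 118.95] ang 8.616373062133789 0.15038407951438057
top1 SOCKET (array([544.54,  86.47,   0.23]), np.float64(6.7538392515856955), 184)
top1 FRAME (array([ 604.54, -153.22,    0.16]), np.float64(2.0140906506226384), 152)
scene1 die top 959 [545.99  87.9 ] [124.26 107.83] ang 12.204235076904297 0.21300408477936336
scene1 flange top 52 [556.67  92.97] [56.03 57.32] ang 3.012962579727173 0.052586117255621324
scene1 walls top 98 [547.21  87.29] [67.42 38.66] ang 13.628706932067871 0.23786580875395952
scene1 base 2807 [ 624.42 -150.67] [200.86 131.84] ang 8.35833740234375 0.14588050766348845
scene1 frame top 207 [ 609.29 -152.06] [10.75 94.12] ang 8.772811889648438 0.15311445213247069
scene1 posts 274 [ 701.12 -138.13] [ 25.4 120.6] ang 8.688538551330566 0.15164360490717674
scene1 SOCKET (array([544.7 ,  87.64,   0.22]), np.float64(1.2414769770206058), 529)
scene1 FRAME (array([ 604.36, -152.48,    0.15]), np.float64(1.130092573708061), 292)
```

```bash
cat > plan.py <<'E'
from h import *
from scipy.optimize import fsolve
import sys
np.set_printoptions(precision=3,suppress=True)
# target: x y z yaw(socket axes), N ; tool x = -(socket x)
tx,ty,tz,yaw,N=map(float,sys.argv[1:6]);N=int(N)
s=r.get_state();p=s['ee_pos'];R=s['eef_rot']
a=np.arctan2(R[1,0],R[0,0])
d=(yaw+np.pi-a+np.pi)%(2*np.pi)-np.pi
print('t',s['time_s'],'p',p,'socketyaw',a-np.pi,'tilt',R[2],'F',s['ft_force'],'w',s['gripper_width'],'q',s['joint_pos'])
tw=d/N
def end(v):
    q=np.array([p[0],p[1]]);b=a
    for i in range(N):
        q=q+v[0]*np.array([np.cos(b),np.sin(b)])+v[1]*np.array([np.sin(b),-np.cos(b)]);b+=tw
    return q
v=fsolve(lambda v:end(v)-[tx,ty],[1,1])
print('row cm',v/10,-(tz-p[2])/N/10,'turn',-tw)
E
python3 plan.py 544.6 87.3 170 0.22 19
```

```text
t 0.1 p [250.014 572.366 255.614] socketyaw -0.41186410410452634 tilt [-0.    -0.001 -1.   ] F [0.177 0.297 0.872] w 85.17770826823093 q [-1.262  0.435  0.025  1.574 -0.012  1.134 -0.075]
row cm [-1.858 -2.402] 0.4506025354528644 turn -0.033256005479185606
```

jog_arm([
  [[1, -1.86, -2.4, 0.45, -0.033], [1, -1.86, -2.4, 0.45, -0.033], [1, -1.86, -2.4, 0.45, -0.033], [1, -1.86, -2.4, 0.45, -0.033], [1, -1.86, -2.4, 0.45, -0.033], [1, -1.86, -2.4, 0.45, -0.033], [1, -1.86, -2.4, 0.45, -0.033], [1, -1.86, -2.4, 0.45, -0.033], [1, -1.86, -2.4, 0.45, -0.033], [1, -1.86, -2.4, 0.45, -0.033], [1, -1.86, -2.4, 0.45, -0.033], [1, -1.86, -2.4, 0.45, -0.033], [1, -1.86, -2.4, 0.45, -0.033], [1, -1.86, -2.4, 0.45, -0.033], [1, -1.86, -2.4, 0.45, -0.033], [1, -1.86, -2.4, 0.45, -0.033], [1, -1.86, -2.4, 0.45, -0.033], [1, -1.86, -2.4, 0.45, -0.033], [1, -1.86, -2.4, 0.45, -0.033], [1, 0, 0, 0, 0]],
], squeeze=80)

```text
time_s: 1.77
ee_pos: [547.5, 81.5, 169.9]
eef_rot: [[-0.978, -0.209, 0.001], [-0.209, 0.978, -0.003], [-0.001, -0.003, -1.0]]
ft_force: [-1.1, -1.3, 0.6]
gripper_width: 85.5
```

```bash
python3 plan.py 544.6 87.3 140 0.22 6; python3 -c "
from h import *
c=cap('wrist','w1');print(c['camera_matrix'],c['R'],c['t'])"
```

```text
t 1.7667 p [547.508  81.533 169.923] socketyaw -6.0727817838961045 tilt [-0.001 -0.003 -1.   ] F [-1.104 -1.309  0.642] w 85.49121668453326 q [-0.329  0.407  0.111  1.862 -0.053  0.875  1.588]
row cm [0.027 0.104] 0.4987121414992994 turn -0.0015994127860864775
[[413.14741364   0.         317.79646247]
 [  0.         413.14741364 240.27883734]
 [  0.           0.           1.        ]] [[-0.20922903  0.97786589 -0.00123134]
 [ 0.9307037   0.199524    0.30656287]
 [ 0.30002305  0.06299584 -0.95184962]] [  35.04055754 -539.42309765  127.78256481]
```

View pics/w1.png

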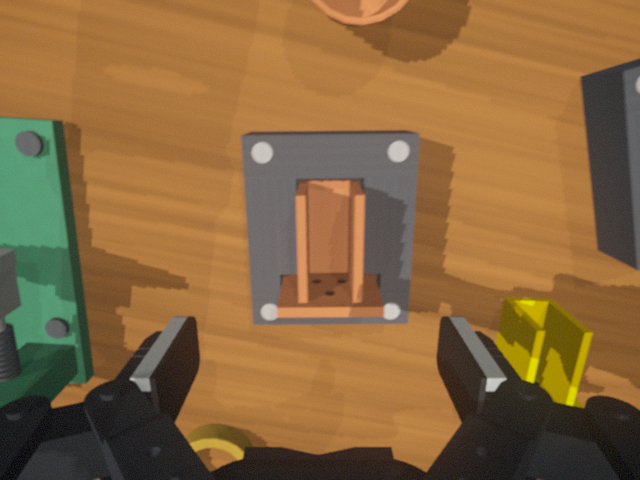

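The wrist view shows the die squarely, with the socket walls at u=296 and 365 and the flange's top edge at u=277–384, v≈310. I'll refine the pose from its depth.

```bash
cat > fitw.py <<'E'
from h import *
from scipy.optimize import least_squares
np.set_printoptions(precision=3,suppress=True)
def sdf(q,b):
    b=np.array(b,float);c=(b[0::2]+b[1::2])/2;h=(b[1::2]-b[0::2])/2
    e=abs(q-c)-h; return np.linalg.norm(np.maximum(e,0),axis=1)+np.minimum(e.max(1),0)
SO=[(-32,30,13,18,0,50),(-32,30,-18,-13,0,50),(30,36,-30,30,0,56)]
FR=[(0,10,-46,46,90,113),(0,10,-46,46,37,60),(0,10,18,46,37,113),(0,10,-46,-18,37,113)]
def fit(P,bx,p0):
    def res(p):
        c,s_=np.cos(p[2]),np.sin(p[2]);D=P-[p[0],p[1],p[3]]
        q=np.c_[c*D[:,0]+s_*D[:,1],-s_*D[:,0]+c*D[:,1],D[:,2]]
        return np.min([abs(sdf(q,b)) for b in bx],0)
    o=least_squares(res,p0,loss='soft_l1',f_scale=1.5,x_scale=[1,1,.01,1]);return o.x,np.sqrt(np.mean(res(o.x)**2)),len(P)
E
python3 - <<'E'
from fitw import *
w=cloud(np.load('pics/w1.npz'));x,y,z=w[...,0],w[...,1],w[...,2]
d=np.hypot(x-545,y-88)<60
print(fit(w[d&(z>48)&(z<86)],SO,[544,87,.22,24]))
dd=(np.hypot(x-545,y-88)<95)&(abs(z-40)<2.5)
print(cv2.minAreaRect(w[dd][:,:2].astype(np.float32)),np.median(w[dd][:,2]))
E
```

```text
(array([544.462,  86.689,   0.22 ,  23.752]), np.float64(0.45163100209096974), 5642)
((545.5137939453125, 87.7725830078125), (124.64929962158203, 104.56307983398438), 12.665034294128418) 39.69016025379074
```

jog_arm([
  [[1, 0, 0, 1.0, 0], [1, 0, 0, 1.0, 0], [1, 0, 0, 1.0, 0], [1, 0, 0, 0, 0], [1, 0, 0, 0, 0]],
])

```text
time_s: 2.23
ee_pos: [543.0, 87.9, 139.9]
eef_rot: [[-0.977, -0.215, -0.002], [-0.215, 0.977, -0.0], [0.002, 0.0, -1.0]]
ft_force: [-0.2, 0.3, 0.8]
gripper_width: 85.6
```

```bash
python3 plan.py 544.5 86.9 69 0.22 6
```

```text
t 2.2333 p [543.039  87.92  139.866] socketyaw -6.066782049589021 tilt [ 0.002  0.    -1.   ] F [-0.246  0.304  0.842] w 85.58768298137012 q [-0.332  0.442  0.1    1.897 -0.06   0.808  1.588]
row cm [-0.02  -0.022] 1.1810932089802573 turn -0.000599457068239199
```

jog_arm([
  [[1, -0.06, -0.06, 1.0, -0.002], [1, -0.06, -0.07, 1.0, -0.002], [1, 0, 0, 1.0, 0], [1, 0, 0, 1.0, 0], [1, 0, 0, 1.0, 0], [1, 0, 0, 0.8, 0], [1, 0, 0, 0.8, 0], [1, 0, 0, 0.49, 0], [1, 0, 0, 0, 0], [1, 0, 0, 0, 0]],
])

```text
time_s: 3.07
ee_pos: [545.5, 86.2, 69.7]
eef_rot: [[-0.976, -0.217, -0.0], [-0.217, 0.976, -0.0], [0.0, -0.0, -1.0]]
ft_force: [-0.2, 0.3, 0.5]
gripper_width: 85.5
```

```bash
python3 plan.py 544.5 86.9 69 0.22 1;  python3 -c "
from h import *
c=cap('wrist','w2')"
```

```text
t 3.0667 p [545.536  86.232  69.719] socketyaw -6.06410292104478 tilt [ 0. -0. -1.] F [-0.172  0.259  0.457] w 85.48410424238877 q [-0.315  0.544  0.085  1.946 -0.072  0.655  1.605]
row cm [0.087 0.088] 0.0719083142980665 turn -0.0009176138651945109
```

View pics/w2.png

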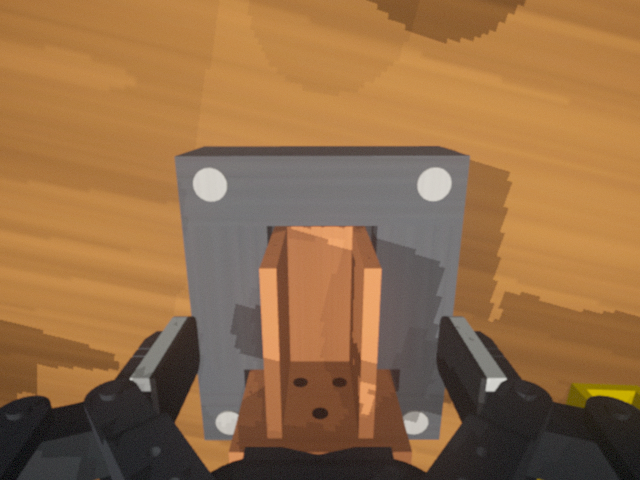

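The fingers straddle the walls, clear of the flange, with the walls centred at u≈263–380 between pads at 195 and 440. Closing now.

jog_arm([
  [[1, 0.08, 0.08, 0.05, 0], [1, 0, 0, 0, 0], [-1, 0, 0, 0, 0], [-1, 0, 0, 0, 0], [-1, 0, 0, 0, 0], [-1, 0, 0, 0, 0], [-1, 0, 0, 0, 0], [-1, 0, 0, 0, 0], [-1, 0, 0, 0, 0], [-1, 0, 0, 0, 0], [-1, 0, 0, 0, 0], [-1, 0, 0, 0, 0]],
], squeeze=80)

```text
time_s: 4.12
ee_pos: [544.9, 86.8, 69.8]
eef_rot: [[-0.976, -0.217, 0.001], [-0.217, 0.976, 0.0], [-0.001, 0.0, -1.0]]
ft_force: [-0.1, -1.5, 4.8]
gripper_width: 34.7
```

```bash
python3 plan.py 544.5 86.9 169 0.22 10;  python3 -c "
from h import *
c=cap('wrist','w3')"
```

```text
t 4.1167 p [544.902  86.841  69.793] socketyaw -6.06415883153485 tilt [-0.001  0.    -1.   ] F [-0.097 -1.533  4.841] w 34.743609932653264 q [-0.317  0.543  0.085  1.948 -0.072  0.653  1.604]
row cm [0.004 0.001] -0.992068308591217 turn -9.735243552633221e-05
```

View pics/w3.png

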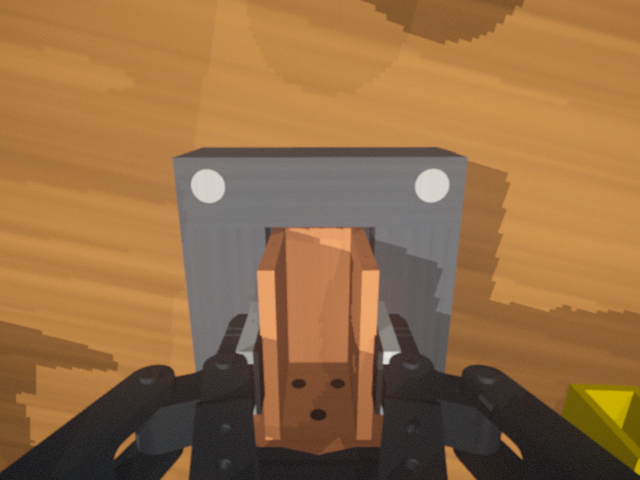

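Gripped: width 34.7 mm, with both pads on the walls at u≈258 and 380. Now lifting straight up.

jog_arm([
  [[-1, 0, 0, -0.3, 0], [-1, 0, 0, -0.5, 0], [-1, 0, 0, -0.6, 0], [-1, 0, 0, -0.8, 0], [-1, 0, 0, -1, 0], [-1, 0, 0, -1, 0], [-1, 0, 0, -1, 0], [-1, 0, 0, -1, 0], [-1, 0, 0, -1, 0], [-1, 0, 0, -1, 0], [-1, 0, 0, -1, 0], [-1, 0, 0, -1, 0], [-1, 0, 0, 0, 0], [-1, 0, 0, 0, 0]],
])

```text
time_s: 5.33
ee_pos: [545.0, 87.0, 172.0]
eef_rot: [[-0.976, -0.217, 0.001], [-0.217, 0.976, 0.0], [-0.001, 0.0, -1.0]]
ft_force: [0.4, -0.1, -3.9]
gripper_width: 34.9
```

```bash
python3 plan.py 544.5 86.9 169 0.22 10;  python3 - <<'E'
from fitw import *
c=cap('wrist','w4');cap('scene','s4');cap('top','t4')
p=r.get_state()['ee_pos']
for n,c in(('w4',c),('s4',np.load('pics/s4.npz')),('t4',np.load('pics/t4.npz'))):
    w=cloud(c);x,y,z=w[...,0],w[...,1],w[...,2];im=c['image'].astype(int)
    cu=(im[...,2]-im[...,0]>50)&(np.hypot(x-p[0],y-p[1])<55)&(z>p[2]-60)&(z<p[2]+20)
    print(n,fit(w[cu],SO+[(-32,30,-18,18,0,5)],[p[0],p[1],.22,p[2]-45]))
E
```

```text
t 5.3333 p [544.978  86.96  172.01 ] socketyaw -6.064023326476576 tilt [-0.001  0.    -1.   ] F [ 0.409 -0.051 -3.877] w 34.85021843877053 q [-0.334  0.402  0.106  1.864 -0.054  0.877  1.588]
row cm [0.005 0.   ] 0.030097503640521668 turn -8.380192969905664e-05
w4 (array([544.723,  86.815,   0.22 , 125.86 ]), np.float64(1.2728401118124857), 25305)
s4 (array([544.506,  87.67 ,   0.225, 126.177]), np.float64(1.2255201347200977), 552)
t4 (array([544.176,  86.762,   0.22 , 125.777]), np.float64(nan), 0)
  return _methods._mean(a, axis=axis, dtype=dtype,
  ret = ret.dtype.type(ret / rcount)
```

View pics/w4.png

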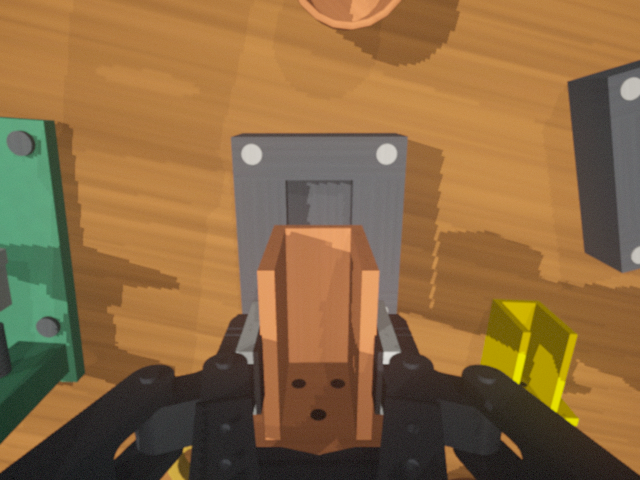

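View pics/s4.png

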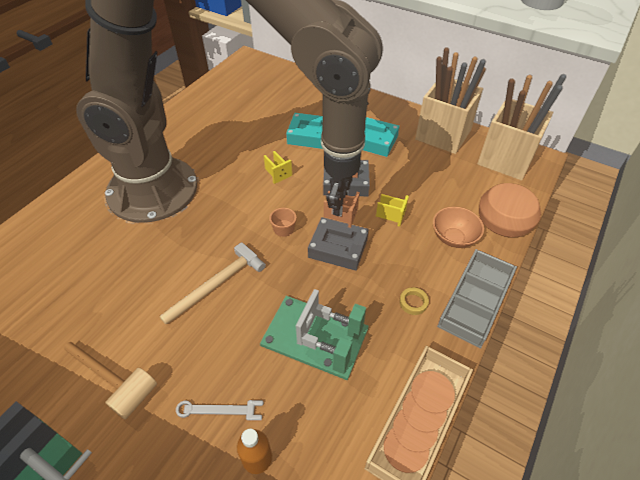

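Both views put the socket upright, underside at z≈126 (46 below the TCP), die pocket empty. Now over to a stand-off in front of the frame.

```bash
python3 plan.py 529.6 -164.2 172 0.15 16
```

```text
t 5.4833 p [544.176  86.762 170.777] socketyaw -6.064086036830657 tilt [ 0.001 -0.    -1.   ] F [ 0.464 -0.158 -2.513] w 34.88222132810818 q [-0.334  0.404  0.106  1.865 -0.054  0.877  1.588]
row cm [ 0.381 -1.525] -0.007646533087774188 turn 0.004318704396808037
```

jog_arm([
  [[-1, 0.19, -0.76, 0, 0.004], [-1, 0.38, -1.53, 0, 0.004], [-1, 0.38, -1.53, 0, 0.004], [-1, 0.38, -1.53, 0, 0.004], [-1, 0.38, -1.53, 0, 0.004], [-1, 0.38, -1.53, 0, 0.004], [-1, 0.38, -1.53, 0, 0.004], [-1, 0.38, -1.53, 0, 0.004], [-1, 0.38, -1.53, 0, 0.004], [-1, 0.38, -1.53, 0, 0.004], [-1, 0.38, -1.53, 0, 0.004], [-1, 0.38, -1.53, 0, 0.004], [-1, 0.38, -1.53, 0, 0.004], [-1, 0.38, -1.53, 0, 0.004], [-1, 0.38, -1.53, 0, 0.005], [-1, 0.38, -1.53, 0, 0.005], [-1, 0.19, -0.77, 0, 0.005], [-1, 0, 0, 0, 0], [-1, 0, 0, 0, 0], [-1, 0, 0, 0, 0]],
])

```text
time_s: 7.15
ee_pos: [530.4, -163.8, 171.2]
eef_rot: [[-0.989, -0.149, -0.0], [-0.149, 0.989, 0.001], [0.0, 0.001, -1.0]]
ft_force: [0.3, 0.2, -3.1]
gripper_width: 34.9
```

```bash
python3 plan.py 529.6 -164.2 93 0.15 8;  python3 - <<'E'
from fitw import *
cap('wrist','w5');cap('scene','s5');cap('top','t5')
p=r.get_state()['ee_pos'];print(p)
for n in('w5','s5','t5'):
    c=np.load('pics/%s.npz'%n)
    w=cloud(c);x,y,z=w[...,0],w[...,1],w[...,2];im=c['image'].astype(int)
    cu=(im[...,2]-im[...,0]>50)&(np.hypot(x-p[0],y-p[1])<55)&(z>p[2]-60)&(z<p[2]+20)
    if cu.sum()>10: print(n,fit(w[cu],SO+[(-32,30,-18,18,0,5)],[p[0],p[1],.15,p[2]-45]))
    gr=(abs(im[...,2]-im[...,0])<45)&(abs(im[...,1]-(im[...,0]+im[...,2])/2)<10)&(np.hypot(x-607,y+152)<56)&(z>65)&(z<116)
    if gr.sum()>10: print(n,'frame',fit(w[gr],FR,[604,-152,.15,0]))
E
```

```text
t 7.15 p [ 530.443 -163.775  171.167] socketyaw -6.133945948438226 tilt [ 0.     0.001 -1.   ] F [ 0.292  0.237 -3.075] w 34.94679660831927 q [ 0.072  0.41   0.177  1.86  -0.092  0.88   2.014]
row cm [ 0.011 -0.004] 0.9770816678965737 turn -9.508015733006303e-05
[ 530.577 -163.765  171.333]
w5 (array([ 530.183, -163.858,    0.15 ,  125.026]), np.float64(1.2176509014065995), 25146)
s5 (array([ 530.469, -162.545,    0.151,  126.339]), np.float64(1.0557507504251256), 663)
s5 frame (array([ 605.319, -152.795,    0.153,    0.355]), np.float64(6.903772975637784), 513)
t5 (array([ 526.334, -160.79 ,    0.004,  143.019]), np.float64(0.8577667611022404), 12)
t5 frame (array([ 603.882, -153.255,    0.076,    0.713]), np.float64(6.7476517730196885), 115)
```

View pics/w5.png

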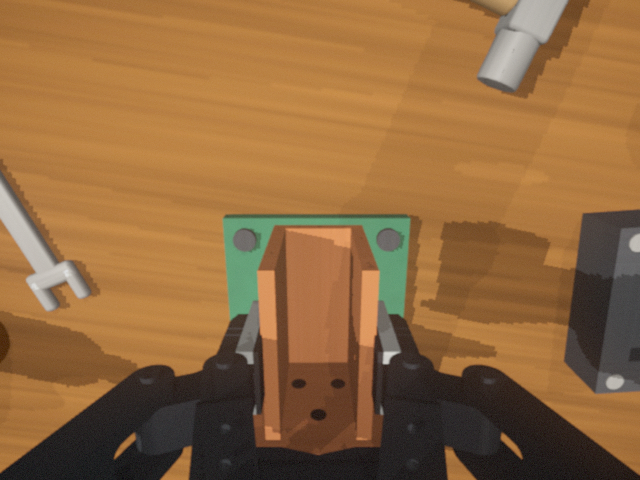

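View pics/s5.png

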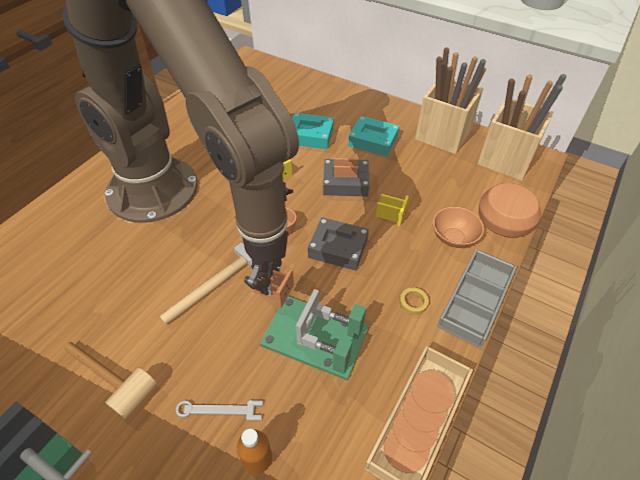

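The socket (walls u=260–377) is centred over the base plate (u=224–410). I'll confirm the lateral centre in numbers while descending.

jog_arm([
  [[-1, 0.03, -0.01, 0.8, 0], [-1, 0.03, -0.01, 1, 0], [-1, 0, 0, 1, 0], [-1, 0, 0, 1, 0], [-1, 0, 0, 1, 0], [-1, 0, 0, 1, 0], [-1, 0, 0, 1, 0], [-1, 0, 0, 0.6, 0], [-1, 0, 0, 0.4, 0], [-1, 0, 0, 0, 0], [-1, 0, 0, 0, 0]],
])

```text
time_s: 8.22
ee_pos: [529.9, -165.3, 93.4]
eef_rot: [[-0.989, -0.148, -0.0], [-0.148, 0.989, 0.0], [0.0, 0.0, -1.0]]
ft_force: [0.3, 0.2, -1.8]
gripper_width: 34.8
```

```bash
python3 - <<'E'
from fitw import *
c=np.load('pics/w5.npz');im=c['image'].astype(int);W=cloud(c)
u_=np.array([np.cos(.15),np.sin(.15)]);n_=np.array([-u_[1],u_[0]]);S=np.array([604.5,-152.9])
for v in (225,240,255,270):
    g=np.where((im[v,:,1]-im[v,:,2]>20)&(abs(W[v,:,2]-12)<4))[0]
    a,b=g.min(),g.max()
    A,B=W[v,a,:2]-S,W[v,b,:2]-S
    print(v,a,b,'lat',A@n_,B@n_,'mid',(A+B)@n_/2,'x',A@u_,B@u_)
cap('wrist','w6');cap('scene','s6');cap('top','t6')
for n in('s6','t6'):
    c=np.load('pics/%s.npz'%n);w=cloud(c);x,y,z=w[...,0],w[...,1],w[...,2]
    q=w-np.r_[S,0];X=q[...,:2]@u_;Y=q[...,:2]@n_
    m=(abs(Y)<44)&(z>98)&(z<116)&(X>-15)&(X<25)
    print(n,m.sum(),'frame',fit(w[m],FR,[604.5,-152.9,.15,0]))
    im=c['image'].astype(int);p=r.get_state()['ee_pos']
    cu=(im[...,2]-im[...,0]>50)&(np.hypot(x-p[0],y-p[1])<55)&(z>p[2]-60)&(z<p[2]+20)
    if cu.sum()>30: print(n,'sock',p,fit(w[cu],SO,[p[0],p[1],.15,p[2]-46]))
E
python3 plan.py 529.6 -164.2 93 0.15 1
```

```text
225 223 409 lat -65.32459972078928 64.23194431424676 mid -0.5463277032712579 x -75.02202359230697 -75.13408859363759
240 225 408 lat -64.34691138672683 64.26058982536725 mid -0.04316078067978957 x -64.50807093295067 -64.17853094612337
255 226 406 lat -64.37674093285482 63.85803756844447 mid -0.2593516822051658 x -53.37567327364572 -52.525319448098955
270 227 405 lat -64.77801287109597 64.02055684497284 mid -0.378728013061564 x -41.350893525646214 -40.7486051587926
s6 262 frame (array([ 604.135, -150.799,    0.149,    0.305]), np.float64(0.965690042633243), 262)
s6 sock [ 530.254 -165.31    93.941] (array([ 530.09 , -164.183,    0.148,   48.81 ]), np.float64(1.592612804579977), 541)
t6 56 frame (array([ 605.682, -156.42 ,    0.165,    1.375]), np.float64(1.362356493854255), 56)
t 8.3667 p [ 530.254 -165.31    93.941] socketyaw -6.135102456073717 tilt [-0.001 -0.    -1.   ] F [ 0.013 -0.737 -1.434] w 35.134536844421525 q [ 0.093  0.513  0.156  1.928 -0.117  0.709  2.037]
row cm [0.048 0.119] 0.09412759181742558 turn -0.0019171488941314152
```

```bash
python3 -c "
import cv2,numpy as np
s=cv2.imread('pics/s6.png');t=cv2.imread('pics/t6.png')
cv2.imwrite('pics/c6.png',np.hstack([cv2.resize(s[240:390,230:380],(400,400),interpolation=2),cv2.resize(t[150:270,320:440],(400,400),interpolation=2)]))"
```

```text
(no output)
```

View pics/c6.png

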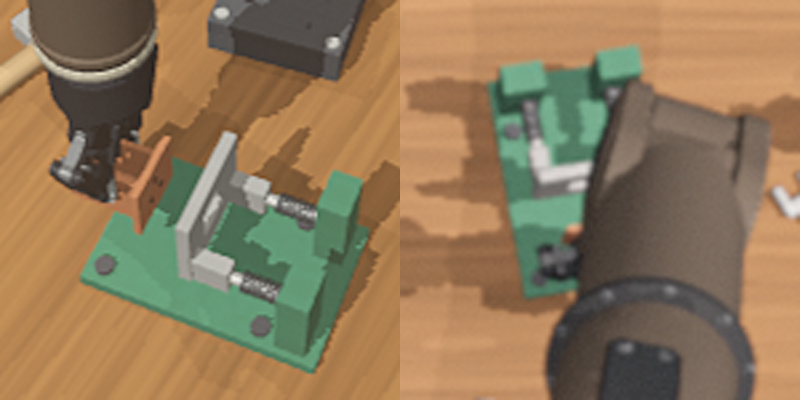

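jog_arm([
  [[-1, -0.3, 0.05, 0.05, -0.001], [-1, -0.5, 0.05, 0.04, -0.001], [-1, -0.6, 0, 0, 0], [-1, -0.6, 0, 0, 0], [-1, -0.5, 0, 0, 0], [-1, -0.4, 0, 0, 0], [-1, -0.2, 0, 0, 0], [-1, 0, 0, 0, 0], [-1, 0, 0, 0, 0], [-1, 0, 0, 0, 0]],
])

```text
time_s: 9.2
ee_pos: [560.0, -159.7, 92.4]
eef_rot: [[-0.989, -0.149, -0.0], [-0.149, 0.989, 0.0], [0.0, 0.0, -1.0]]
ft_force: [0.2, 0.6, -2.4]
gripper_width: 35.2
```

Run:
```python
from h import *
np.set_printoptions(precision=2,suppress=True)
F=[];P=[]
for i in range(3):
    c=cap(('scene','top','wrist')[i],'a7_%d'%i);s=r.get_state();F.append(s['ft_force']);P.append(s['ee_pos'])
F=np.mean(F,0);P=np.mean(P,0);u=np.array([np.cos(.15),np.sin(.15)]);n=np.array([-u[1],u[0]]);D=P[:2]-[604.5,-153.1]
print(F,P,'along',D@u+36,'lat',D@n,'Fu',F[:2]@u,s['eef_rot'])
s=cv2.imread('pics/a7_0.png')
cv2.imwrite('pics/c7.png',cv2.resize(s[250:370,250:370],(600,600),interpolation=2))
```

```text
[-0.21  0.21 -1.7 ] [ 560.05 -159.71   92.5 ] along -8.941256771735944 lat 0.10475208895871724 Fu -0.18016871687196143 [[-0.99 -0.15 -0.  ]
 [-0.15  0.99  0.  ]
 [ 0.    0.   -1.  ]]
```

View pics/c7.png

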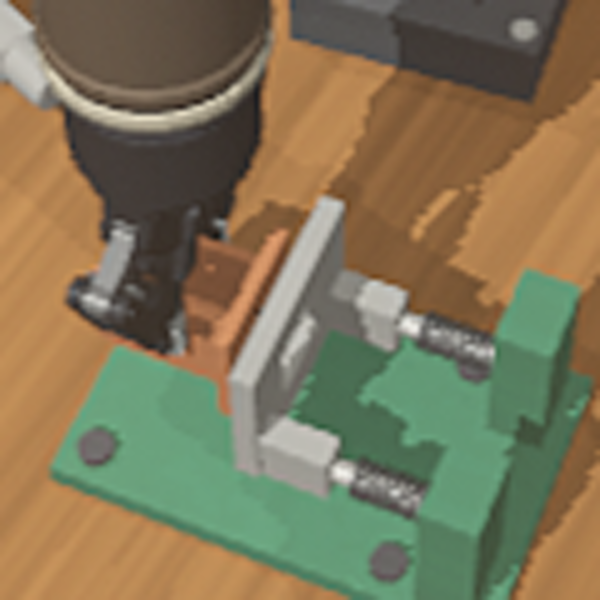

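The picture shows the flange parallel to and centred on the frame, with a small gap. Advancing slowly onto it.

jog_arm([
  [[-1, -0.2, 0, -0.04, 0], [-1, -0.2, 0, 0, 0], [-1, -0.2, 0, 0, 0], [-1, -0.2, 0, 0, 0], [-1, -0.2, 0, 0, 0], [-1, -0.2, 0, 0, 0], [-1, -0.2, 0, 0, 0], [-1, -0.2, 0, 0, 0], [-1, -0.2, 0, 0, 0], [-1, -0.2, 0, 0, 0], [-1, -0.1, 0, 0, 0], [-1, -0.1, 0, 0, 0], [-1, 0, 0, 0, 0], [-1, 0, 0, 0, 0], [-1, 0, 0, 0, 0], [-1, 0, 0, 0, 0]],
])

```text
time_s: 10.68
ee_pos: [581.2, -156.5, 92.7]
eef_rot: [[-0.989, -0.149, -0.002], [-0.149, 0.989, 0.0], [0.002, 0.0, -1.0]]
ft_force: [-6.7, 0.3, 1.2]
gripper_width: 34.8
```

```bash
cat > m.py <<'E'
from fitw import *
import sys
t=sys.argv[1]
np.set_printoptions(precision=2,suppress=True)
F=[];P=[]
for n in ('scene','wrist','top','scene','wrist','top'):
    cap(n,'%s_%s'%(t,n));s=r.get_state();F.append(s['ft_force']);P.append(s['ee_pos'])
F=np.mean(F,0);P=np.mean(P,0);u=np.array([np.cos(.15),np.sin(.15)]);n=np.array([-u[1],u[0]]);S=np.array([604.5,-153.1]);D=P[:2]-S
print(s['time_s'],F,P,'along',D@u+36,'lat',D@n,'Fu',F[:2]@u,'w',s['gripper_width'],s['wrist_torque'])
print(s['eef_rot'])
c=np.load('pics/%s_scene.npz'%t);w=cloud(c);x,y,z=w[...,0],w[...,1],w[...,2];im=c['image'].astype(int)
cu=(im[...,2]-im[...,0]>50)
X=(w[...,:2]-S)@u;Y=(w[...,:2]-S)@n
m=~cu&(abs(Y)<44)&(z>98)&(z<116)&(X>-15)&(X<50)
f=fit(w[m],FR,[*(S+u*(D@u+36)),.15,0]);print('frame',f,'push',(f[0][:2]-S)@u)
m=cu&(np.hypot(x-P[0],y-P[1])<55)&(z>P[2]-60)&(z<P[2]+20)
f=fit(w[m],SO+[(-32,30,-18,18,0,5)],[P[0],P[1],.15,P[2]-46]);print('sock',f,'face',(f[0][:2]-S)@u+36,'lat',(f[0][:2]-S)@n)
cv2.imwrite('pics/%s_c.png'%t,cv2.resize(c['image'][250:370,250:370],(600,600),interpolation=2))
E
python3 m.py b8
```

```text
10.9833 [-5.81 -0.12  1.12] [ 581.15 -156.44   92.69] along 12.4113462915901 lat 0.18750198652435435 Fu -5.760853214086592 w 35.080395551320954 [-0.07  1.14  0.02]
[[-0.99 -0.15 -0.  ]
 [-0.15  0.99  0.  ]
 [ 0.    0.   -1.  ]]
frame (array([ 615.7 , -148.43,    0.15,    0.16]), np.float64(5.88168014647185), 277) push 11.775926089610087
sock (array([ 581.99, -155.2 ,    0.15,   47.75]), np.float64(1.4496137255839083), 298) face 13.425382081384267 lat 1.2873394762907715
```

View pics/b8_c.png

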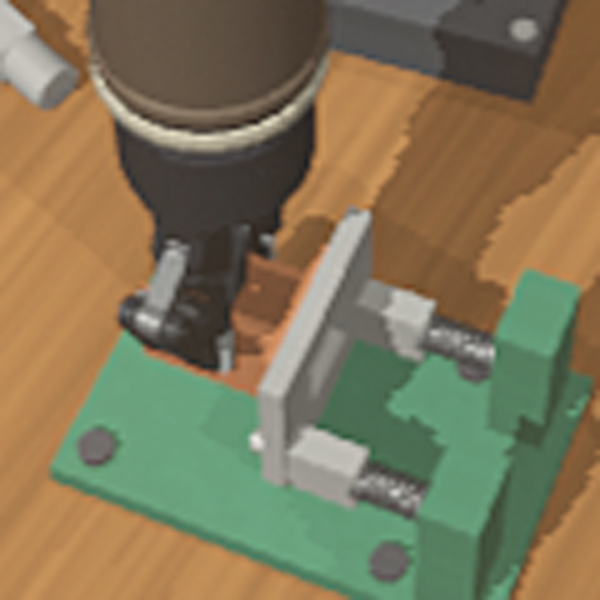

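View pics/b8_wrist.png

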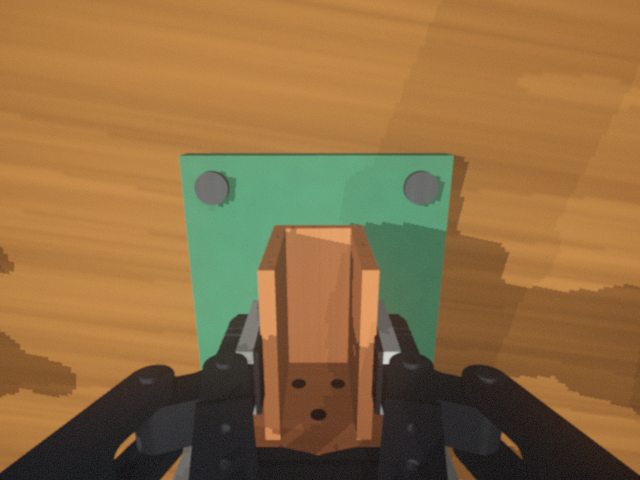

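Contact is flat: about 12 mm push and 5.8 N, and the frame fit agrees. About 8 mm more to go.

jog_arm([
  [[-1, -0.1, 0, 0, 0], [-1, -0.2, 0, 0, 0], [-1, -0.2, 0, 0, 0], [-1, -0.15, 0, 0, 0], [-1, -0.1, 0, 0, 0], [-1, -0.05, 0, 0, 0], [-1, 0, 0, 0, 0], [-1, 0, 0, 0, 0], [-1, 0, 0, 0, 0], [-1, 0, 0, 0, 0], [-1, 0, 0, 0, 0], [-1, 0, 0, 0, 0]],
])

```text
time_s: 11.98
ee_pos: [588.1, -155.4, 92.6]
eef_rot: [[-0.989, -0.149, -0.004], [-0.149, 0.989, 0.0], [0.003, 0.001, -1.0]]
ft_force: [-10.2, -0.1, 3.9]
gripper_width: 34.8
```

```bash
python3 m.py b9
```

```text
12.2833 [-9.65 -0.5   3.81] [ 588.1 -155.4   92.6] along 19.438234788786982 lat 0.17587339540200508 Fu -9.612446884160583 w 34.64372154939124 [-0.06  1.71 -0.  ]
[[-0.99 -0.15 -0.  ]
 [-0.15  0.99  0.  ]
 [ 0.    0.   -1.  ]]
frame (array([ 622.67, -149.59,    0.16,    0.39]), np.float64(8.32231968984162), 299) push 18.490199965061887
sock (array([ 588.72, -154.28,    0.16,   47.7 ]), np.float64(1.4946075296685655), 303) face 20.22115680243303 lat 1.1930247942335643
```

View pics/b9_c.png

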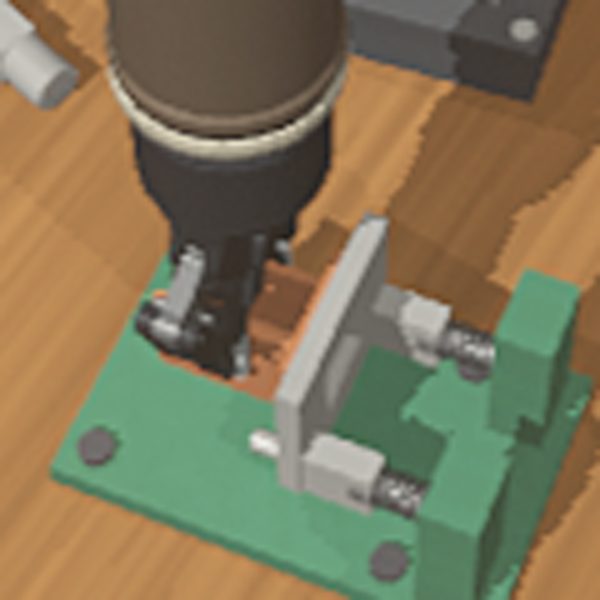

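View pics/b9_wrist.png

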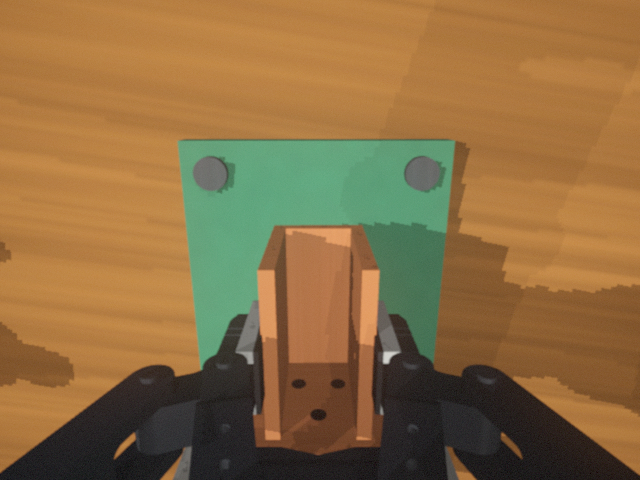

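jog_arm([
  [[-1, -0.03, 0, -0.02, 0], [-1, -0.03, 0, -0.02, 0], [-1, 0, 0, 0, 0], [-1, 0, 0, 0, 0], [-1, 0, 0, 0, 0], [-1, 0, 0, 0, 0], [-1, 0, 0, 0, 0], [-1, 0, 0, 0, 0], [-1, 0, 0, 0, 0], [-1, 0, 0, 0, 0], [-1, 0, 0, 0, 0], [-1, 0, 0, 0, 0]],
])

```text
time_s: 13.28
ee_pos: [588.3, -155.4, 92.7]
eef_rot: [[-0.989, -0.149, -0.004], [-0.149, 0.989, 0.0], [0.004, 0.001, -1.0]]
ft_force: [-9.4, -1.2, 1.6]
gripper_width: 35.0
```

```bash
python3 m.py b10
```

```text
13.5833 [-9.75 -0.67  1.28] [ 588.26 -155.38   92.65] along 19.602173109140075 lat 0.17539630659233518 Fu -9.741597357771557 w 34.608794334329296 [-0.13  1.78  0.01]
[[-0.99 -0.15 -0.  ]
 [-0.15  0.99  0.  ]
 [ 0.    0.   -1.  ]]
frame (array([ 622.93, -150.35,    0.16,    0.45]), np.float64(8.04414815561082), 294) push 18.634661334597393
sock (array([ 589.03, -154.35,    0.16,   47.63]), np.float64(1.2606399827303219), 304) face 20.514267356366197 lat 1.07377853991065
```

View pics/b10_scene.png

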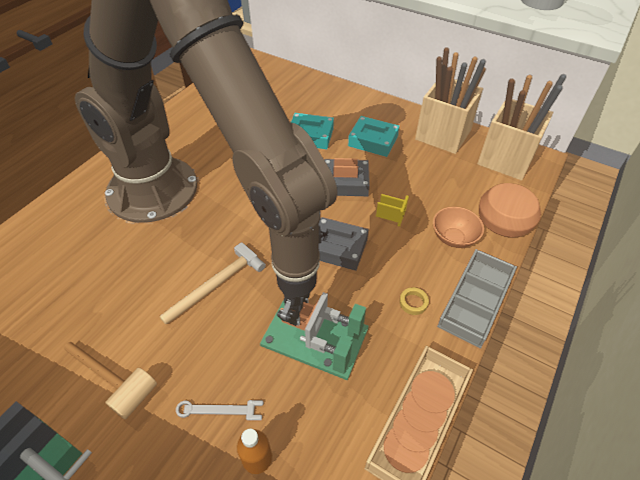

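The scene shows the socket pressed on the frame near (312,312), the plain channel still in its die and the bystanders undisturbed. The push is steady at 9.7 N and 19.6 mm, so I'm handing in.

```bash
python3 -c "
from h import *
print(r.job_done());print(r.get_state()['ft_force'],r.get_state()['ee_pos'])"
```

```text
the job is handed in; nothing more can be done
None
the job is handed in; nothing more can be done
```

I lifted the copper socket straight out of its die and carried it upright to the riveting stand. Its flange is pressed flat against the front of the sprung frame. I handed the job in at about 13.6 s, with the arm still gripping at 80 N and pushing.

**Last checks before hand-in**
- **Push:** the wrist read 9.7 N along the stand's axis, and the arm position put the flange 19.6 mm past the frame's rest face. Both match half of the frame's travel.
- **Position:** by the arm position the flange was about 0.2 mm off centre sideways and its centre was about 0.3 mm below the window's. The gripper's tilt was about 0.004 rad, and the socket had not slipped in the grip.
- **Surroundings:** the last picture showed the plain channel still in its die, and nothing else looked moved.

**Disagreements**
- **Frame travel:** the scene camera's fit of the frame gave 18.6 mm. That fit was poor, because the view was partly hidden.
- **Sideways offset:** the scene camera put the socket about 1.1 mm off centre. The wrist view and the arm position did not, and 1.1 mm is within the 2 mm calibration.
- **Vertical load:** a small upward force of about 3 to 4 N on the socket, probably flange friction, remained after I had reduced it with a small raise.

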